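# Part a jammed nest of brass pans and set them out by depth

## Robot

A 7-joint arm with a two-finger parallel gripper is mounted at the origin on the work surface. World frame = base frame: x ahead of the robot, y to its left, z up, the work surface at z = 0. Lengths are in m, angles in rad, forces in N, time in s.
With the tool pointing down it reaches from about 0.4 to 0.85 m from the base axis. Payload 4.5 kg.
Tool frame: the origin (TCP) lies between the finger pads; the fingertips stand 19 mm ahead of it and the grasp point (between the pads) is the TCP (r.tips_ahead is the distance from the TCP to the fingertips, in m); z points along the fingers, y is the line along which they close (so a half turn about z gives the same grasp; the last joint's range is limited). The gripper opens to 88 mm and grips with 3 to 60 N. Pads are 18 mm wide; open, the fingers measure 123 mm over their backs; the gripper's body (75 mm by 187 mm) begins 45 mm behind the grasp point.
Start: joints at [1.285, 0.689, -0.195, 1.565, 0.157, 0.902, -0.215], TCP at [0.197, -0.593, 0.258] pointing down, gripper open.
Joint ranges: [-3.01, 3.01], [-0.46, 2.08], [-1.47, 1.51], [0.13, 2.56], [-1, 4.14], [0.04, 2.09], [-2.66, 2.66]. Speed limits (rad/s): [2.57, 2.57, 3.14, 3.14, 3.14, 3.14, 3.14].

## Interface

Orientations are given as a unit quaternion [x, y, z, w].
In Python, from plant import r, cams, models gives the robot as it stands. The module is installed in compiled form; this text tells all that it offers.
- The arm moves only by the tool jog_arm, never from a script. Its arguments are lists of equal length, an entry for each row: "turn": the turn, a rotation vector about the tool's x, y, z in rad, a list of three; "translation": the shift along the tool's x, y, z in m, a list of three; "grip": the closure, from 0 (fully open) to 1 (shut). In form: {"turn": [[ax, ay, az], ...], "translation": [[tx, ty, tz], ...], "grip": [grip, ...]}. A call has 1 to 20 rows; each row is the pose to reach, as a shift and turn from the pose commanded when the call began, along the tool's axes at that moment; what a row does not reach only later rows make up. A row lasts 1/8 s, in which the tool goes at most 62.5 mm and 10.7 degrees, less where a joint would pass 70% of its speed; a pose out of reach is approached as far as the arm can. A call with a gripper value outside its range is refused whole. The fingers move at their own pace and stop on an object; "force" is the grip in N (left out, the last holds). Time passes only in rows, so rows that repeat a pose let the fingers close. It gives the time, the measured TCP pose, the force, the opening and the grip force at its end, in the units of the state.
- r.get_state(): the state, without advancing time (a new reading comes with each control period).
- cams.snapshot(name): name is "scene" or "top" or "wrist"; returns the picture (420x560x3 uint8, red, green, blue); there is no depth.
- cams.camera_params(name): a dict with "fx", "fy", "cx", "cy" (pixels), "k1" (the pictures are not rectified: a ray, as slopes to the right and down, at radius r is drawn at 1 + k1 r^2 times it, then the intrinsics apply), "eye" and "orientation" of the camera in the world. Camera axes: x right, y up, looking along -z (the intrinsics and any distortion apply to the point x, -y, -z); pixel columns grow to the right and rows downward; lengths in m; the calibration is good to about 2 mm. A picture is of the moment at which its call begins: read the wrist's pose just before it. camera_params takes no time and is no camera call; for the wrist camera it gives the pose at the moment of the call.
- r.finish_job(): hands the job in; it is judged then, once.
Trained networks look in the newest picture that a camera, given by its name, has taken for a name from the list of things; names that differ only in an ending like _2 or _b are one class to them, and where a whole thing is asked for, a point or a joint stands for the part that bears it (a point fixed in the world has none). Each returns a list of dicts, best first, with "p" (0 to 1); they miss things now and then, are a little off and sometimes report something else, mostly with a low value. They report only what shows in the picture. A call takes as long as a camera call. They do not tell look-alikes from the thing itself.
- models.find_in(camera, name): "position" ([x, y, z] in m, in world coordinates, good to about 4 mm: the middle of the surface that is visible of it).
- models.masks_of(camera, name): "pixels" (420x560 bool, what is visible of it).
- models.place_of(camera, name): "position" ([x, y, z] in m, in world coordinates, good to about 4 mm: a listed point, or the origin of a listed thing).
The state is a dict: "clock": time; "q": joint angles; "qd": joint speeds; "joint_torque": joint torques, N m; "tool_pos": TCP position; "eef_rot": TCP orientation; "contact_force": force on the tool from outside, world axes, zero at the start; "moment": the same for the moment, N m; "opening": opening from 0.0 (shut) to 1.0 (fully open); "finger_force": force on a finger pad.
Only numpy, scipy, OpenCV 4.12 (cv2) and the standard library are available. Lean on these libraries where they do the work, as an engineer would, in place of code of your own. Each camera call takes 0.05 s, during which the arm holds its last target. There are 200 camera calls.

## Task

Three brass pans have jammed one inside the other under the low slatted rack, where they cannot be lifted: pull the nest out by the deep pan's handle, let go, then take the pans by their rims and work them apart, keeping the deep pan down on the bench. Stand the three upright on the felts, one in the middle of each, in order of depth as the robot sees them: deepest left, middle one in the middle, shallowest right. Leave the lid, hammer and jar where they are, and do not tip a pan over.

Things in the scene. Friction and masses are not known exactly. Their poses are not given: they have to be found in the camera images.
- pan_deep: deep brass pan, outermost of the nest: 84 mm high, base 84, mouth 114 mm in diameter, tapered 10 degrees a side, wall 4 mm. Rolled rim 8 mm thick, 10 mm tall, its mid-line at radius 57 mm. Level iron strap handle along own -x, 16 mm wide, 8 thick, mid-height 8 mm below the rim's top, ending 165 mm from the axis. About 0.5 kg. Origin: centre of the underside; z up
- pan_mid: middle pan, same make, rim section and handle: 64 mm high, base 90, mouth 113 mm (rim radius 56). About 0.3 kg. Origin: centre of the underside; z up. At first jammed in the deep pan, base 40 mm above that pan's, rim 20 mm above its rim, handle about 45 degrees aside. The taper grips: pulled slowly, level and straight up, it frees in a few mm; pulled askew, the pan below comes along
- pan_shallow: shallow pan, same make, rim section and handle: 44 mm high, base 96, mouth 112 mm (rim radius 56). About 0.2 kg. Origin: centre of the underside; z up. At first jammed in the middle pan in the same way, base 40 mm above that pan's, rim 20 mm above its rim, handle about 45 degrees to the other side of the deep pan's
- shelf: fixed low slatted wooden rack: slats 20 mm wide with 30 mm gaps over an area 170 mm deep (own x), 500 wide (own y), underside 150 and top 168 mm above the bench, on end panels 18 mm thick; stock on top up to 215 mm. Open in front (own -x, to the robot). Origin: on the bench under its middle. The nest stands below, its axis 40 to 60 mm behind the front edge, handles sticking out in front
- felt_left (a point): centre of the left (robot's left, +y) of three grey felts lying flat in a row on the bench in front of the shelf, each 135 mm square, 1 mm thin and no obstacle, 180 mm between centres. Frame: y along the row to the left
- felt_middle (a point): centre of the middle felt
- felt_right (a point): centre of the right felt
- hammer: bystander: hammer with a wooden handle, 225 mm long, head 44 mm high, lying on the bench; origin under its middle
- jar: bystander: jar of polish, 68 mm in diameter, 85 mm high; origin under its centre
- block: obstacle: fixed steel bench block 100 x 70 x 33 mm; origin under its centre
- lid: bystander: flat brass lid 124 mm in diameter with a knob, 39 mm high in all; origin under its centre
There are look-alikes about, which are no part of the job. Leave any green look-alike of the pan_mid alone.

How it is judged:
On the way:
1. the whole nest, still together, is out from under the rack (x of pan_deep in the frame of shelf below -0.125 m and distance between pan_deep and pan_mid below 0.05 m and distance between pan_mid and pan_shallow below 0.05 m), for 0.2 s.
At the end, for the whole second after the job is handed in: All three pans stand upright (within 0.06 rad), flat on the bench (base within 6 mm of it) and at rest, each with its centre within 30 mm of the centre of its felt: deep pan left, middle pan in the middle, shallow pan right (horizontal distance between pan_deep and felt_left below 0.03 m and horizontal distance between pan_mid and felt_middle below 0.03 m and horizontal distance between pan_shallow and felt_right below 0.03 m and height (world z) of each of pan_deep, pan_mid, pan_shallow below 0.006 m and angle between each of pan_deep, pan_mid, pan_shallow's own z axis and vertical below 0.06 rad and linear speed of each of pan_deep, pan_mid, pan_shallow below 0.02 m/s); the robot touches nothing.
It fails at once if the deep pan is lifted more than 30 mm off the bench (height (world z) of pan_deep above 0.03 m).
It fails at once if a pan is tipped more than 0.6 rad (angle between any of pan_deep, pan_mid, pan_shallow's own z axis and vertical above 0.6 rad).
It fails at once if the lid, hammer or jar is shifted more than 30 mm (distance of any of hammer, jar, lid from where it was at the start of the episode above 0.03 m).
It also fails if it takes over 64 s, if anything falls off the work surface, if the arm or the gripper's body presses on something with over 40 N, if the wrist force passes 120 N, or if a joint passes its speed limit or range.

## Working session

There is one attempt and no reset: what is moved stays moved. The work goes in short steps, Python scripts to look and compute and a tool call to move; the robot and the scene stay as the last step left them, time stands still between calls to the robot, and variables do not carry over. Pictures are saved under pics/ and viewed, at most 10 in all, crops included, and the job is handed in when it is done.

Besides the shell and the picture viewer there is one more tool, called after ">>>" in YAML: its name, and indented under it one key for each argument. jog_arm: Moves the arm, as the interface text tells. Its arguments: {"type":"object","properties":{"turn":{"type":"array"},"translation":{"type":"array"},"grip":{"type":"array"},"force":{"type":"number"}},"required":["turn","translation","grip"]}

```bash
mkdir -p pics
cat > h.py <<'E'
import numpy as np, cv2
from scipy.spatial.transform import Rotation as R
from plant import r, cams, models
np.set_printoptions(precision=4,suppress=True)
def snap(c,f=None):
    p=cams.camera_params(c); im=cams.snapshot(c)
    if f: cv2.imwrite('pics/'+f,im[:,:,::-1])
    return im,p
def ray(p,u,v):
    x=(u-p['cx'])/p['fx'];y=(v-p['cy'])/p['fy']
    a,b=x,y
    for _ in range(20):
        k=1+p['k1']*(a*a+b*b);a,b=x/k,y/k
    return np.array(p['eye']),R.from_quat(p['orientation']).apply([a,-b,-1])
def at_z(p,u,v,z):
    e,d=ray(p,u,v);return e+d*(z-e[2])/d[2]
def proj(p,X):
    c=R.from_quat(p['orientation']).inv().apply(np.array(X)-np.array(p['eye']))
    a,b=c[...,0]/-c[...,2],-c[...,1]/-c[...,2];k=1+p['k1']*(a*a+b*b)
    return np.stack([p['cx']+p['fx']*a*k,p['cy']+p['fy']*b*k],-1)
def rel(pos,Rw=None):
    """tool-frame translation and turn to reach world pos"""
    s=r.get_state();q=R.from_quat(s['eef_rot'])
    t=q.inv().apply(np.array(pos)-s['tool_pos'])
    return t,(None if Rw is None else (q.inv()*Rw).as_rotvec())
E
python3 - <<'E'
from h import *
s=r.get_state()
for k in s: print(k,s[k])
for c in ('scene','top'):
    snap(c,c+'0.png')
    print(c,cams.camera_params(c))
    for n in ['pan_deep','pan_mid','pan_shallow','shelf','felt_left','felt_middle','felt_right','hammer','jar','block','lid']:
        print(n,[(np.array(d['position']),round(d['p'],2)) for d in models.place_of(c,n)])
E
```

```text
clock 0.0
q [ 1.2848  0.69   -0.1945  1.5663  0.1573  0.9025 -0.2151]
qd [ 0.0004  0.0004 -0.0016  0.0005  0.0013 -0.0004  0.0002]
joint_torque [  0.0004 -52.7563  -1.2663 -15.3429  -0.0525   0.0066   0.0002]
tool_pos [ 0.1962 -0.5928  0.2569]
eef_rot [ 0.9872  0.1593 -0.0002 -0.0009]
contact_force [-0.1474 -0.2327 -0.2621]
moment [-0.0177  0.0065  0.0122]
finger_force 0.0
opening 1.0046994940704832
scene {'fx': 511.94544657396517, 'fy': 511.94544657396517, 'cx': 272.99453804308774, 'cy': 212.12488818092703, 'k1': -0.03897849803494364, 'eye': array([ 1.1742, -0.014 ,  1.2055]), 'orientation': array([0.1961, 0.211 , 0.7201, 0.6312])}
pan_deep [(array([ 0.6796, -0.0059,  0.0025]), 0.92), (array([ 0.6809, -0.0033,  0.0404]), 0.61)]
pan_mid [(array([0.1834, 0.2607, 0.0017]), 0.79), (array([ 0.6797, -0.0056,  0.0407]), 0.72), (array([ 0.1608, -0.2709,  0.0017]), 0.71), (array([ 0.6304, -0.5705, -0.0042]), 0.7)]
pan_shallow [(array([ 0.674 , -0.0057,  0.0738]), 0.63)]
shelf [(array([ 0.7138,  0.0169, -0.0014]), 0.61)]
felt_left [(array([0.5213, 0.1835, 0.0018]), 0.94)]
felt_middle [(array(
[... 746 characters left out ...]
), 0.77), (array([ 0.6257, -0.5712,  0.0008]), 0.64), (array([ 0.407 , -0.3831,  0.0045]), 0.42)]
pan_shallow [(array([ 0.6751, -0.0027,  0.0772]), 0.76)]
shelf []
felt_left [(array([0.5254, 0.1848, 0.0003]), 0.94)]
felt_middle [(array([0.514 , 0.0055, 0.0022]), 0.7)]
felt_right [(array([ 0.5036, -0.1741,  0.0027]), 0.57), (array([ 0.4056, -0.3823,  0.0018]), 0.4)]
hammer [(array([ 0.5987, -0.3695,  0.0024]), 0.81), (array([ 0.5028, -0.1759,  0.0014]), 0.74)]
jar [(array([ 0.4475,  0.3981, -0.0006]), 0.96), (array([ 0.6762, -0.0038,  0.0001]), 0.42)]
block [(array([ 0.4072, -0.3809,  0.0021]), 0.84), (array([ 0.5037, -0.1745, -0.0008]), 0.69)]
lid [(array([ 0.5683,  0.3969, -0.002 ]), 0.94)]
```

View pics/top0.png

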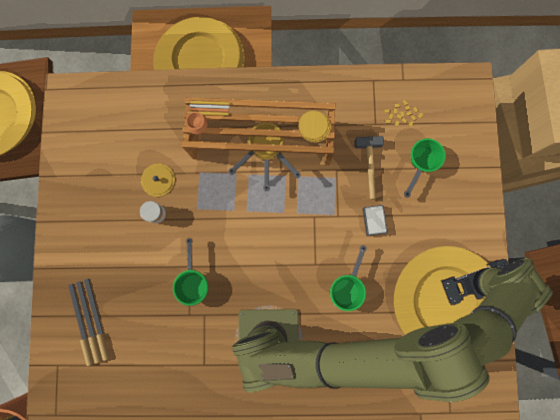

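View pics/scene0.png

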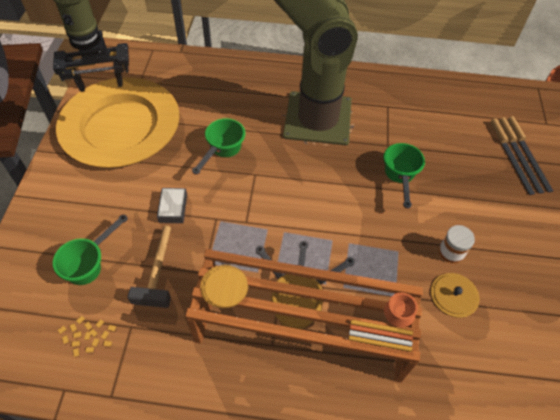

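The nest sits under the rack with three handles poking out in front, tips near (232,171), (266,187) and (298,175) in the top view. The three green pans, the pan on the rack and the big plates are decoys. I'll now measure the handles.

Run:
```python
from h import *
im,p=snap('top')
t=cv2.imread('pics/top0.png')
for n in ['pan_deep','pan_mid','pan_shallow']:
    for d in models.masks_of('top',n):
        m=d['pixels'];ys,xs=np.nonzero(m)
        print(n,round(d['p'],2),m.sum(),xs.min(),xs.max(),ys.min(),ys.max())
for (u,v),z in [((266.5,188),.076),((232,171.5),.096),((232,171.5),.116),((298.5,175),.096),((298.5,175),.116)]:
    print(u,v,z,at_z(p,u,v,z))
c=cv2.resize(t[90:215,175:345],None,fx=4.7,fy=4.7,interpolation=cv2.INTER_CUBIC);cv2.imwrite('pics/c.png',c)
f=np.array([[.5213,.1835],[.506,0],[.5045,-.18],[.5254,.1848],[.514,.0055],[.5036,-.1741]])
fm=(f[:3]+f[3:])/2;d=fm[0]-fm[2];print('yaw',-np.arctan2(d[0],d[1]),'mid',fm.mean(0))
```

```text
pan_deep 0.68 168 263 271 159 191
pan_mid 0.95 1191 172 208 238 305
pan_mid 0.83 1234 330 366 245 310
pan_mid 0.71 1120 404 444 138 198
pan_mid 0.68 194 261 300 152 177
pan_shallow 0.77 704 228 282 123 174
266.5 188 0.076 [ 0.5148 -0.0048  0.076 ]
232 171.5 0.096 [0.5705 0.1111 0.096 ]
232 171.5 0.116 [0.5658 0.1083 0.116 ]
298.5 175 0.096 [ 0.5536 -0.1151  0.096 ]
298.5 175 0.116 [ 0.5492 -0.1148  0.116 ]
yaw -0.053382236111324824 mid [0.5125 0.0033]
```

View pics/c.png

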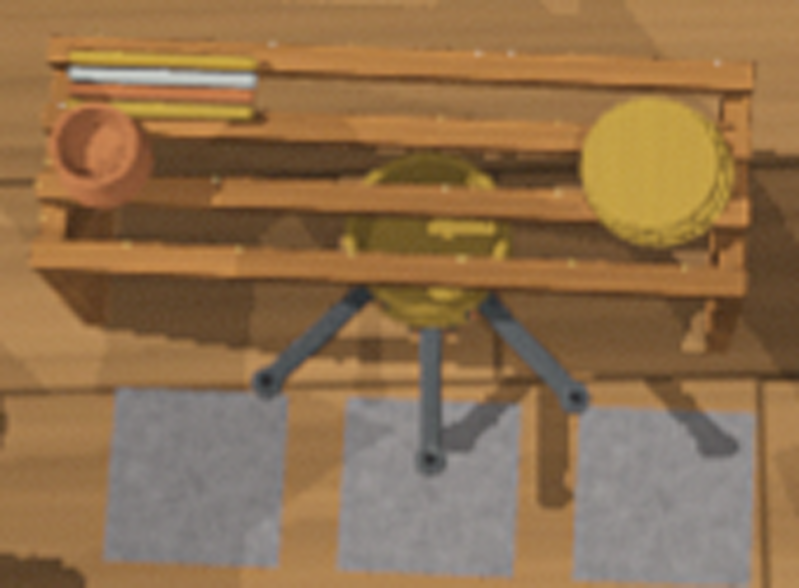

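>>> jog_arm:
  turn:
    - [0,0,0.1]
    - [0,0,0.2]
    - [0,0,0.3]
    - [0,0,0.37]
    - [0,0,0.37]
    - [0,0,0.37]
    - [0,0,0.37]
    - [0,0,0.37]
    - [0,0,0.37]
    - [0,0,0.37]
    - [0,0,0.37]
    - [0,0,0.37]
    - [0,0,0.37]
    - [0,0,0.37]
    - [0,0,0.37]
    - [0,0,0.37]
  translation:
    - [0.02,-0.05,-0.02]
    - [0.05,-0.1,-0.04]
    - [0.08,-0.15,-0.05]
    - [0.12,-0.2,-0.05]
    - [0.18,-0.25,-0.05]
    - [0.24,-0.3,-0.05]
    - [0.3,-0.35,-0.05]
    - [0.36,-0.39,-0.05]
    - [0.42,-0.43,-0.05]
    - [0.457,-0.458,-0.05]
    - [0.457,-0.458,-0.05]
    - [0.457,-0.458,-0.05]
    - [0.457,-0.458,-0.05]
    - [0.457,-0.458,-0.05]
    - [0.457,-0.458,-0.05]
    - [0.457,-0.458,-0.05]
  grip: [0,0,0,0,0,0,0,0,0,0,0,0,0,0,0,0]

```text
clock: 3.4
tool_pos: [0.4861, -0.0156, 0.3078]
eef_rot: [1.0, -0.026, 0.0, 0.0]
contact_force: [-0.0, -0.6, 0.7]
opening: 0.999
finger_force: 0.0
```

The crop shows the deep handle in the centre, tip about (430,460). The shallow pan's handle is on the left and the middle pan's on the right. Next is a look from the wrist.

Run:
```python
from h import *
im,p=snap('wrist','w1.png')
print(p['eye'],p['orientation'],p['fx'])
for d in models.masks_of('wrist','pan_deep'):
    ys,xs=np.nonzero(d['pixels']);print(d['p'],len(xs),xs.min(),xs.max(),ys.min(),ys.max())
    for v in range(ys.min(),ys.max()+1,12):
        w=xs[ys==v]
        if len(w): print(v,w.min(),w.max(),at_z(p,(w.min()+w.max())/2,v,.08))
for n in ['pan_deep','pan_mid','pan_shallow','felt_middle']: print(n,[(np.array(d['position']),round(d['p'],2)) for d in models.place_of('wrist',n)])
```

```text
[ 0.5601 -0.0208  0.4338] [ 0.0986 -0.1047  0.7177 -0.6813] 329.4817182015465
0.71 2182 227 290 40 163
40 228 228 [0.6323 0.031  0.08  ]
52 249 284 [ 0.6191 -0.0061  0.08  ]
64 259 274 [ 0.6079 -0.0054  0.08  ]
76 260 275 [ 0.5965 -0.0057  0.08  ]
88 261 275 [ 0.585  -0.0054  0.08  ]
100 261 277 [ 0.5733 -0.0057  0.08  ]
112 261 278 [ 0.5614 -0.0055  0.08  ]
124 262 278 [ 0.5493 -0.0052  0.08  ]
136 263 279 [ 0.5369 -0.0055  0.08  ]
148 261 281 [ 0.5244 -0.0047  0.08  ]
160 265 279 [ 0.5116 -0.005   0.08  ]
pan_deep []
pan_mid [(array([0.1835, 0.2621, 0.0033]), 0.58)]
pan_shallow []
felt_middle [(array([ 0.5141,  0.0022, -0.0002]), 0.93)]
```

View pics/w1.png

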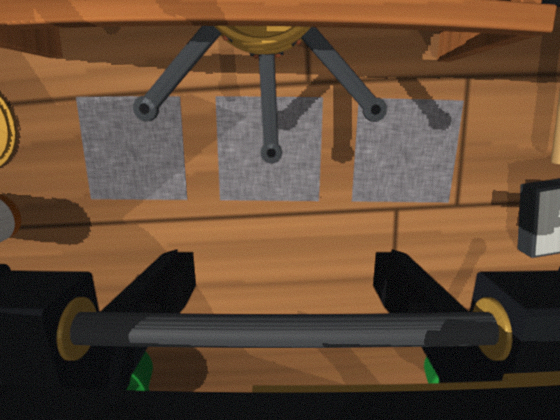

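The deep handle runs straight along x at y≈-0.005, from pixel (268,60) to its tip at (271,153), x≈0.508. I'll grip it at x≈0.536.

>>> jog_arm:
  turn:
    - [0,0,-0.05]
    - [0,0,-0.05]
    - [0,0,-0.05]
    - [0,0,-0.05]
    - [0,0,-0.05]
    - [0,0,-0.05]
    - [0,0,-0.05]
    - [0,0,-0.05]
    - [0,0,-0.05]
    - [0,0,-0.05]
  translation:
    - [0.049,-0.013,0.04]
    - [0.049,-0.013,0.1]
    - [0.049,-0.013,0.16]
    - [0.049,-0.013,0.2]
    - [0.049,-0.013,0.223]
    - [0.049,-0.013,0.223]
    - [0.049,-0.013,0.223]
    - [0.049,-0.013,0.223]
    - [0.049,-0.013,0.223]
    - [0.049,-0.013,0.223]
  grip: [0,0,0,0,0,0.9,0.9,0.9,0.9,0.9]
  force: 25

```text
clock: 4.95
tool_pos: [0.5362, -0.0044, 0.0852]
eef_rot: [1.0, -0.0, 0.0, 0.0]
contact_force: [-0.3, -0.7, 0.1]
opening: 0.459
finger_force: 0.0
```

>>> jog_arm:
  turn:
    - [0,0,0]
    - [0,0,0]
    - [0,0,0]
    - [0,0,0]
    - [0,0,0]
    - [0,0,0]
    - [0,0,0]
    - [0,0,0]
    - [0,0,0]
    - [0,0,0]
    - [0,0,0]
    - [0,0,0]
    - [0,0,0]
    - [0,0,0]
    - [0,0,0]
  translation:
    - [0,0,0]
    - [0,0,0]
    - [0,0,0]
    - [0,0,0]
    - [-0.004,0,0]
    - [-0.012,0,0]
    - [-0.022,0,0]
    - [-0.034,0,0]
    - [-0.046,0,0]
    - [-0.058,0,0]
    - [-0.07,0,0]
    - [-0.082,0,0]
    - [-0.094,0,0]
    - [-0.105,0,0]
    - [-0.115,0,0]
  grip: [0.95,0.95,0.95,0.95,0.95,0.95,0.95,0.95,0.95,0.95,0.95,0.95,0.95,0.95,0.95]
  force: 30

```text
clock: 6.82
tool_pos: [0.4209, -0.0044, 0.0856]
eef_rot: [1.0, -0.0, -0.001, 0.0]
contact_force: [9.7, 1.8, -4.6]
opening: 0.178
finger_force: 30.0
```

>>> jog_arm:
  turn:
    - [0,0,0]
    - [0,0,0]
    - [0,0,0]
    - [0,0,0]
    - [0,0,0]
    - [0,0,0]
    - [0,0,0]
    - [0,0,0]
    - [0,0,0]
    - [0,0,0]
    - [0,0,0]
    - [0,0,0]
    - [0,0,0]
    - [0,0,0]
    - [0,0,0]
    - [0,0,0]
    - [0,0,0]
    - [0,0,0]
  translation:
    - [-0.003,-0.004,0]
    - [-0.006,-0.012,0]
    - [-0.009,-0.024,0]
    - [-0.012,-0.037,0]
    - [-0.015,-0.05,0]
    - [-0.018,-0.064,0]
    - [-0.021,-0.078,0]
    - [-0.024,-0.092,0]
    - [-0.026,-0.106,0]
    - [-0.028,-0.12,0]
    - [-0.03,-0.134,0]
    - [-0.032,-0.148,0]
    - [-0.033,-0.162,0]
    - [-0.034,-0.174,0]
    - [-0.035,-0.183,0]
    - [-0.035,-0.189,0]
    - [-0.035,-0.189,0]
    - [-0.035,-0.189,0]
  grip: [0.95,0.95,0.95,0.95,0.95,0.95,0.95,0.95,0.95,0.95,0.95,0.95,0.95,0.95,0.95,0.95,0.95,0.6]

```text
clock: 9.07
tool_pos: [0.3873, 0.186, 0.0858]
eef_rot: [1.0, 0.001, -0.0, -0.001]
contact_force: [0.5, 0.6, -0.1]
opening: 0.268
finger_force: 0.0
```

Run:
```python
from h import *
for c in ('top','scene'):
    im,p=snap(c,c+'1.png')
    for n in ['pan_deep','pan_mid','pan_shallow','felt_left']: print(c,n,[(np.array(d['position']),round(d['p'],2)) for d in models.place_of(c,n)])
```

```text
top pan_deep [(array([ 0.5298,  0.1777, -0.003 ]), 0.39)]
top pan_mid [(array([ 0.1589, -0.2775,  0.0003]), 0.76), (array([0.5276, 0.1802, 0.0403]), 0.75), (array([ 0.6274, -0.5718, -0.0006]), 0.74), (array([0.183 , 0.26  , 0.0012]), 0.62)]
top pan_shallow [(array([0.5277, 0.1792, 0.0811]), 0.77)]
top felt_left [(array([0.5263, 0.183 , 0.0009]), 0.55)]
scene pan_deep [(array([ 0.5319,  0.1767, -0.002 ]), 0.68)]
scene pan_mid [(array([ 0.6283, -0.573 , -0.0067]), 0.74), (array([0.5292, 0.1784, 0.0406]), 0.59), (array([0.1815, 0.2616, 0.0054]), 0.57), (array([ 0.1628, -0.2722,  0.0018]), 0.57)]
scene pan_shallow []
scene felt_left []
```

View pics/scene1.png

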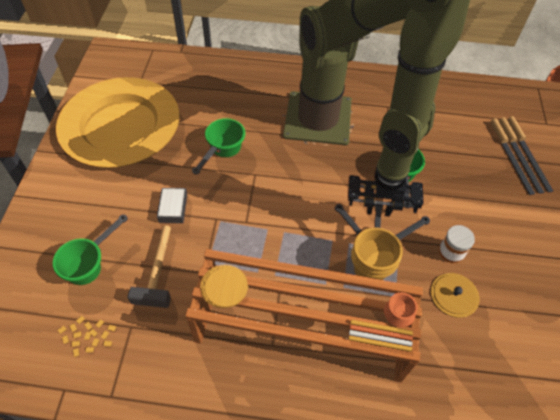

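The nest is out, standing on the left felt, pan centre near (376,253) in the scene view. I'll let go, rise and look down on the rims.

>>> jog_arm:
  turn:
    - [0,0,0]
    - [0,0,0]
    - [0,0,0]
    - [0,0,0]
    - [0,0,0]
    - [0,0,0]
    - [0,0,0]
    - [0,0,0]
  translation:
    - [0,0,0]
    - [0,0,0]
    - [0,0,-0.05]
    - [0,0,-0.1]
    - [0.02,0.003,-0.15]
    - [0.05,0.007,-0.165]
    - [0.063,0.007,-0.165]
    - [0.063,0.007,-0.165]
  grip: [0.1,0,0,0,0,0,0,0]

```text
clock: 10.58
tool_pos: [0.4497, 0.1773, 0.2494]
eef_rot: [1.0, -0.001, -0.002, 0.0]
contact_force: [-0.7, 0.6, 0.1]
opening: 1.001
finger_force: 0.0
```

```bash
cat >> h.py <<'E'
from scipy.optimize import least_squares
def fit_circle(p,pts,z):
    P=np.array([at_z(p,u,v,z)[:2] for u,v in pts])
    f=lambda c:np.hypot(P[:,0]-c[0],P[:,1]-c[1])-c[2]
    s=least_squares(f,[*P.mean(0),.06],loss='soft_l1',f_scale=.001);return s.x,np.abs(s.fun).mean()
E
python3 - <<'E'
from h import *
im,p=snap('wrist','w2.png')
for n in ['pan_shallow','pan_mid','pan_deep']:
    print(n,[(np.array(d['position']),round(d['p'],2)) for d in models.place_of('wrist',n)])
    for d in models.masks_of('wrist',n):
        m=d['pixels'];ys,xs=np.nonzero(m);print(round(d['p'],2),m.sum(),xs.min(),xs.max(),ys.min(),ys.max())
hsv=cv2.cvtColor(im,cv2.COLOR_RGB2HSV)
c0=proj(p,np.array([[.529,.179,.124]]))[0];print(c0)
print(r.get_state()['tool_pos'])
E
```

```text
pan_shallow [(array([0.528 , 0.1785, 0.0768]), 0.74)]
0.6 23359 129 362 19 244
pan_mid [(array([0.1849, 0.2607, 0.0024]), 0.78)]
0.75 2112 324 404 161 252
0.63 3829 170 261 275 391
pan_deep []
0.96 1686 265 288 183 281
[279.7364 104.5015]
[0.4493 0.1778 0.2501]
```

View pics/w2.png

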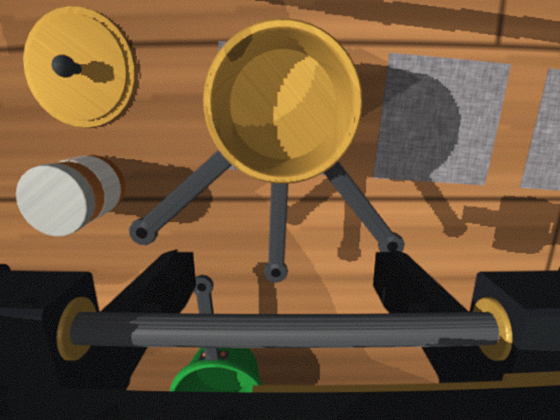

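The shallow rim's outer edge runs from (205,100) to (362,100) and from (283,19) down to about (283,183).

Run:
```python
from h import *
p=cams.camera_params('wrist')
print(fit_circle(p,[(205,101),(362,98),(283,19),(240,33),(327,33),(220,55),(349,55)],.119))
```

```text
(array([0.5282, 0.1768, 0.0586]), np.float64(0.00024200527914902483))
```

>>> jog_arm:
  turn:
    - [0,0,0]
    - [0,0,0]
    - [0,0,0]
    - [0,0,0]
    - [0,0,0]
    - [0,0,0]
    - [0,0,0]
    - [0,0,0]
    - [0,0,0]
    - [0,0,0]
    - [0,0,0]
  translation:
    - [0.05,-0.035,0.02]
    - [0.078,-0.055,0.06]
    - [0.078,-0.055,0.1]
    - [0.078,-0.055,0.122]
    - [0.078,-0.055,0.122]
    - [0.078,-0.055,0.122]
    - [0.078,-0.055,0.122]
    - [0.078,-0.055,0.122]
    - [0.078,-0.055,0.122]
    - [0.078,-0.055,0.122]
    - [0.078,-0.055,0.122]
  grip: [0.5,0.5,0.5,0.5,0.7,1,1,1,1,1,1]
  force: 50

```text
clock: 12.3
tool_pos: [0.5275, 0.233, 0.1287]
eef_rot: [1.0, 0.0, -0.001, -0.0]
contact_force: [-2.9, 0.9, 5.2]
opening: 0.082
finger_force: 49.6
```

>>> jog_arm:
  turn:
    - [0,0,0]
    - [0,0,0]
    - [0,0,0]
    - [0,0,0]
    - [0,0,0]
    - [0,0,0]
    - [0,0,0]
    - [0,0,0]
  translation:
    - [0,0,-0.001]
    - [0,0,-0.002]
    - [0,0,-0.003]
    - [0,0,-0.004]
    - [0,0,-0.005]
    - [0,0,-0.006]
    - [0,0,-0.007]
    - [0,0,-0.008]
  grip: [1,1,1,1,1,1,1,1]

```text
clock: 13.3
tool_pos: [0.5283, 0.2326, 0.1366]
eef_rot: [1.0, -0.0, -0.0, -0.0]
contact_force: [-1.2, 0.1, -3.8]
opening: 0.083
finger_force: 49.6
```

Run:
```python
from h import *
s=r.get_state();print(s['contact_force'],s['moment'])
ims=[snap(c)[0] for c in ('top','scene')]
print([(np.array(d['position']),round(d['p'],2)) for c in('top','scene') for n in ['pan_deep','pan_mid','pan_shallow'] for d in models.place_of(c,n) if .4<d['position'][0]<.6])
p=[cams.camera_params(c) for c in('top','scene')]
cr=[]
for im,q in zip(ims,p):
    u,v=proj(q,np.array([.53,.19,.1])).astype(int);cr.append(cv2.resize(im[v-55:v+45,u-50:u+50],(400,400),interpolation=cv2.INTER_CUBIC))
cv2.imwrite('pics/d.png',np.hstack(cr)[:,:,::-1])
```

```text
[-1.2037  0.0939 -3.8165] [ 0.129  -0.0144  0.0353]
[(array([ 0.5029, -0.177 ,  0.0008]), 0.45), (array([0.5322, 0.1791, 0.0367]), 0.71), (array([0.5265, 0.1799, 0.0872]), 0.81), (array([0.5366, 0.1775, 0.0024]), 0.77), (array([0.5305, 0.1773, 0.0406]), 0.85), (array([0.5265, 0.1792, 0.0832]), 0.73)]
```

View pics/d.png

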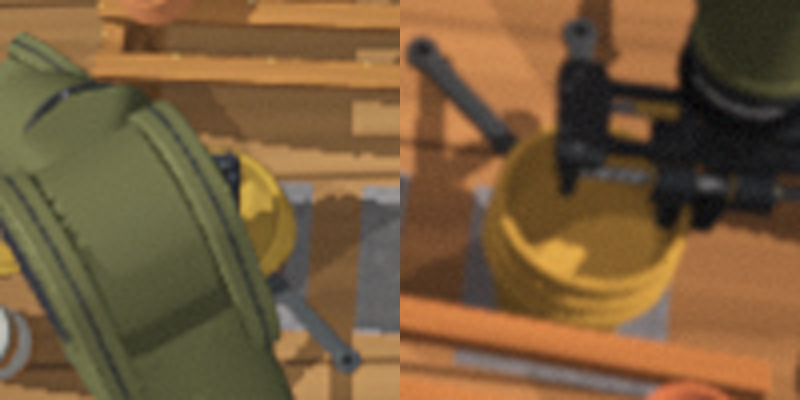

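The shallow pan is rising while the nest below it stays put (scene crop at right), with a small pull of about 4 N. I'll keep lifting.

>>> jog_arm:
  turn:
    - [0,0,0]
    - [0,0,0]
    - [0,0,0]
    - [0,0,0]
    - [0,0,0]
    - [0,0,0]
    - [0,0,0]
    - [0,0,0]
  translation:
    - [0,0,-0.002]
    - [0,0,-0.004]
    - [0,0,-0.007]
    - [0,0,-0.012]
    - [0,0,-0.02]
    - [0,0,-0.03]
    - [0,0,-0.04]
    - [0,0,-0.045]
  grip: [1,1,1,1,1,1,1,1]

```text
clock: 14.7
tool_pos: [0.5284, 0.2328, 0.1824]
eef_rot: [1.0, -0.0, -0.0, -0.0]
contact_force: [-0.2, 0.0, -2.2]
opening: 0.081
finger_force: 49.6
```

Run:
```python
from h import *
s=r.get_state();print(s['contact_force'],s['moment'],s['tool_pos'])
for c in('top','scene'): snap(c)
for c in('top','scene'):
  for n in ['pan_deep','pan_mid','pan_shallow','felt_right']:
    print(c,n,[(np.array(d['position']),round(d['p'],2)) for d in models.place_of(c,n) if .4<d['position'][0]<.6])
```

```text
[-0.2335  0.0349 -2.2353] [ 0.1358 -0.0567 -0.0043] [0.5284 0.2328 0.1824]
top pan_deep []
top pan_mid [(array([0.5298, 0.179 , 0.0398]), 0.46)]
top pan_shallow [(array([0.5305, 0.1776, 0.1306]), 0.69)]
top felt_right [(array([ 0.5038, -0.1763,  0.0014]), 0.69)]
scene pan_deep [(array([ 0.533 ,  0.1774, -0.003 ]), 0.59), (array([ 0.57  ,  0.4021, -0.0013]), 0.51)]
scene pan_mid [(array([0.5339, 0.177 , 0.0416]), 0.84)]
scene pan_shallow [(array([0.5269, 0.1774, 0.131 ]), 0.85)]
scene felt_right [(array([ 0.5042, -0.1791, -0.0013]), 0.66)]
```

>>> jog_arm:
  turn:
    - [0,0,0]
    - [0,0,0]
    - [0,0,0]
    - [0,0,0]
    - [0,0,0]
    - [0,0,0]
    - [0,0,0]
    - [0,0,0]
    - [0,0,0]
    - [0,0,0]
    - [0,0,0]
    - [0,0,0]
    - [0,0,0]
    - [0,0,0]
    - [0,0,0]
    - [0,0,0]
    - [0,0,0]
    - [0,0,0]
    - [0,0,0]
    - [0,0,0]
  translation:
    - [0,0.008,-0.005]
    - [-0.003,0.025,-0.005]
    - [-0.006,0.05,-0.005]
    - [-0.01,0.085,-0.005]
    - [-0.013,0.12,-0.005]
    - [-0.016,0.155,-0.005]
    - [-0.019,0.19,-0.005]
    - [-0.022,0.225,-0.005]
    - [-0.024,0.26,-0.005]
    - [-0.024,0.295,-0.005]
    - [-0.024,0.325,0.01]
    - [-0.024,0.344,0.03]
    - [-0.024,0.352,0.055]
    - [-0.024,0.354,0.08]
    - [-0.024,0.354,0.1]
    - [-0.024,0.354,0.115]
    - [-0.024,0.354,0.122]
    - [-0.024,0.354,0.126]
    - [-0.024,0.354,0.129]
    - [-0.024,0.354,0.129]
  grip: [1,1,1,1,1,1,1,1,1,1,1,1,1,1,1,1,1,1,1,1]

```text
clock: 17.7
tool_pos: [0.504, -0.1214, 0.0527]
eef_rot: [1.0, -0.0, -0.001, 0.0]
contact_force: [-0.0, 1.1, -2.7]
opening: 0.083
finger_force: 49.7
```

Run:
```python
from h import *
s=r.get_state();print(s['contact_force'],s['moment'],s['tool_pos'])
for c in('top','scene'): snap(c)
for c in('top','scene'):
  for n in ['pan_shallow','felt_right']:
    print(c,n,[(np.array(d['position']),round(d['p'],2)) for d in models.place_of(c,n) if .4<d['position'][0]<.6])
```

```text
[-0.0067  1.0619 -2.6865] [0.0947 0.0144 0.0278] [ 0.504  -0.1214  0.0527]
top pan_shallow []
top felt_right []
scene pan_shallow [(array([ 0.5028, -0.1759, -0.0006]), 0.72)]
scene felt_right []
```

>>> jog_arm:
  turn:
    - [0,0,0]
    - [0,0,0]
    - [0,0,0]
    - [0,0,0]
    - [0,0,0]
    - [0,0,0]
    - [0,0,0]
    - [0,0,0]
    - [0,0,0]
    - [0,0,0]
    - [0,0,0]
    - [0,0,0]
    - [0,0,0]
    - [0,0,0]
    - [0,0,0]
    - [0,0,0]
  translation:
    - [0,0,0.002]
    - [0,0,0.004]
    - [0,0,0.004]
    - [0,0,0.004]
    - [0,0,0.004]
    - [0,0,0.004]
    - [0,0,-0.02]
    - [0,0,-0.07]
    - [0,-0.03,-0.12]
    - [-0.01,-0.08,-0.17]
    - [-0.03,-0.14,-0.2]
    - [-0.05,-0.2,-0.2]
    - [-0.054,-0.26,-0.2]
    - [-0.054,-0.3,-0.2]
    - [-0.054,-0.3,-0.2]
    - [-0.054,-0.3,-0.2]
  grip: [1,1,0.85,0.6,0.45,0.4,0.4,0.4,0,0,0,0,0,0,0,0]

```text
clock: 20.0
tool_pos: [0.4499, 0.1777, 0.2521]
eef_rot: [1.0, -0.0, -0.001, 0.001]
contact_force: [-0.4, -0.1, -0.5]
opening: 1.001
finger_force: 0.0
```

Run:
```python
from h import *
print(r.get_state()['tool_pos'])
im,p=snap('wrist','w3.png');snap('top');snap('scene')
for c in('top','scene','wrist'):
  for n in ['pan_shallow','pan_mid','pan_deep','felt_middle','felt_left']:
    print(c,n,[(np.array(d['position']),round(d['p'],2)) for d in models.place_of(c,n) if .4<d['position'][0]<.6])
```

```text
[0.4499 0.1777 0.2521]
top pan_shallow [(array([ 0.5047, -0.1747,  0.0009]), 0.61)]
top pan_mid [(array([0.5287, 0.1803, 0.0394]), 0.81)]
top pan_deep [(array([ 0.503 , -0.1776,  0.0025]), 0.66), (array([0.5315, 0.1804, 0.0368]), 0.18)]
top felt_middle [(array([0.5135, 0.0068, 0.0035]), 0.79)]
top felt_left [(array([ 0.5063, -0.1737,  0.0029]), 0.72)]
scene pan_shallow [(array([ 0.5055, -0.1777, -0.0012]), 0.6)]
scene pan_mid [(array([0.5311, 0.1774, 0.0428]), 0.98)]
scene pan_deep [(array([ 0.5337,  0.1757, -0.0006]), 0.56)]
scene felt_middle [(array([ 0.5081,  0.0008, -0.    ]), 0.68)]
scene felt_left [(array([0.5671, 0.399 , 0.0025]), 0.4)]
wrist pan_shallow []
wrist pan_mid [(array([0.5281, 0.178 , 0.0418]), 0.71)]
wrist pan_deep []
wrist felt_middle [(array([0.5116, 0.0033, 0.0019]), 0.94)]
wrist felt_left []
```

View pics/w3.png

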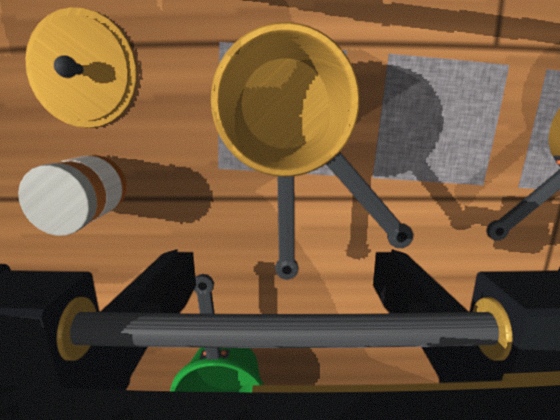

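The shallow pan stands on the right felt. The middle pan's outer rim runs from (212,100) to (358,97), top at (287,24).

Run:
```python
from h import *
p=cams.camera_params('wrist')
print(fit_circle(p,[(211.5,101),(358.5,97),(286,24),(245,37),(328,36),(225,59),(347,60)],.099))
```

```text
(array([0.5304, 0.1764, 0.0595]), np.float64(0.00048153983076505306))
```

>>> jog_arm:
  turn:
    - [0,0,0]
    - [0,0,0]
    - [0,0,0]
    - [0,0,0]
    - [0,0,0]
    - [0,0,0]
    - [0,0,0]
    - [0,0,0]
    - [0,0,0]
    - [0,0,0]
    - [0,0,0]
    - [0,0,0]
  translation:
    - [0.05,0.037,0.02]
    - [0.08,0.057,0.06]
    - [0.08,0.057,0.1]
    - [0.08,0.057,0.13]
    - [0.08,0.057,0.144]
    - [0.08,0.057,0.144]
    - [0.08,0.057,0.144]
    - [0.08,0.057,0.144]
    - [0.08,0.057,0.144]
    - [0.08,0.057,0.144]
    - [0.08,0.057,0.144]
    - [0.08,0.057,0.144]
  grip: [0.5,0.5,0.5,0.5,0.6,0.8,1,1,1,1,1,1]
  force: 55

```text
clock: 22.4
tool_pos: [0.5316, 0.1217, 0.1095]
eef_rot: [1.0, -0.001, 0.001, -0.0]
contact_force: [2.4, -1.2, 5.7]
opening: 0.097
finger_force: 54.1
```

>>> jog_arm:
  turn:
    - [0,0,0]
    - [0,0,0]
    - [0,0,0]
    - [0,0,0]
    - [0,0,0]
    - [0,0,0]
    - [0,0,0]
    - [0,0,0]
  translation:
    - [0,0,-0.001]
    - [0,0,-0.002]
    - [0,0,-0.003]
    - [0,0,-0.004]
    - [0,0,-0.005]
    - [0,0,-0.006]
    - [0,0,-0.007]
    - [0,0,-0.008]
  grip: [1,1,1,1,1,1,1,1]

```text
clock: 23.4
tool_pos: [0.5293, 0.1214, 0.1162]
eef_rot: [1.0, 0.0, -0.001, 0.0]
contact_force: [0.7, 2.1, -5.3]
opening: 0.087
finger_force: 53.4
```

Run:
```python
from h import *
s=r.get_state();print(s['contact_force'],s['moment'],s['tool_pos'])
for c in('top','scene'): snap(c)
for c in('top','scene'):
  for n in ['pan_deep','pan_mid']:
    print(c,n,[(np.array(d['position']),round(d['p'],2)) for d in models.place_of(c,n) if .4<d['position'][0]<.6])
```

```text
[ 0.7159  2.0678 -5.2765] [ 0.2942 -0.0468 -0.0511] [0.5293 0.1214 0.1162]
top pan_deep []
top pan_mid [(array([0.5287, 0.1762, 0.0422]), 0.66)]
scene pan_deep [(array([ 0.5317,  0.169 , -0.0007]), 0.75)]
scene pan_mid [(array([0.5292, 0.1725, 0.0424]), 0.74)]
```

>>> jog_arm:
  turn:
    - [0,0,0]
    - [0,0,0]
    - [0,0,0]
    - [0,0,0]
    - [0,0,0]
    - [0,0,0]
  translation:
    - [0,0,-0.0015]
    - [0,0,-0.003]
    - [0,0,-0.0045]
    - [0,0,-0.006]
    - [0,0,-0.0075]
    - [0,0,-0.009]
  grip: [1,1,1,1,1,1]

```text
clock: 24.45
tool_pos: [0.5299, 0.1209, 0.1255]
eef_rot: [1.0, -0.0, -0.001, 0.001]
contact_force: [0.3, -1.9, -3.6]
opening: 0.087
finger_force: 54.6
```

Run:
```python
from h import *
s=r.get_state();print(s['contact_force'],s['moment'],s['tool_pos'])
ims=[snap(c)[0] for c in('top','scene')]
for c in('top','scene'):
  for n in ['pan_deep','pan_mid']:
    print(c,n,[(np.array(d['position']),round(d['p'],2)) for d in models.place_of(c,n) if .4<d['position'][0]<.6])
cr=[]
for im,c in zip(ims,('top','scene')):
    u,v=proj(cams.camera_params(c),np.array([.53,.18,.1])).astype(int);cr.append(cv2.resize(im[v-50:v+50,u-50:u+50],(400,400),interpolation=cv2.INTER_CUBIC))
cv2.imwrite('pics/e.png',np.hstack(cr)[:,:,::-1])
```

```text
[ 0.2922 -1.8592 -3.6142] [-0.6118 -0.1313 -0.0189] [0.5299 0.1209 0.1255]
top pan_deep [(array([0.5143, 0.0045, 0.002 ]), 0.37)]
top pan_mid [(array([0.5247, 0.1714, 0.0495]), 0.46), (array([ 0.4062, -0.3815,  0.002 ]), 0.18)]
scene pan_deep [(array([0.5318, 0.1706, 0.0009]), 0.49)]
scene pan_mid [(array([0.5297, 0.1688, 0.0501]), 0.85), (array([ 0.4072, -0.3834, -0.0019]), 0.75)]
```

View pics/e.png

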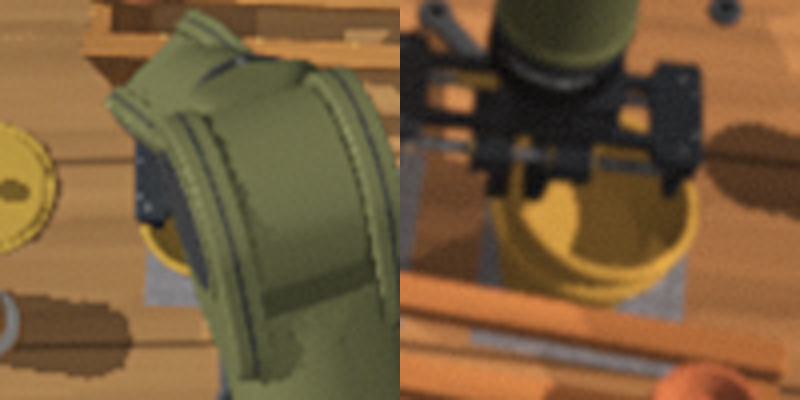

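The middle pan is coming up (base at about 50 mm) and the deep pan stays down. I'll keep raising it.

>>> jog_arm:
  turn:
    - [0,0,0]
    - [0,0,0]
    - [0,0,0]
    - [0,0,0]
    - [0,0,0]
    - [0,0,0]
    - [0,0,0]
    - [0,0,0]
    - [0,0,0]
    - [0,0,0]
  translation:
    - [0,0,-0.002]
    - [0,0,-0.004]
    - [0,0,-0.007]
    - [0,0,-0.011]
    - [0,0,-0.017]
    - [0,0,-0.025]
    - [0,0,-0.035]
    - [0,0,-0.047]
    - [0,0,-0.06]
    - [0,0,-0.06]
  grip: [1,1,1,1,1,1,1,1,1,1]

```text
clock: 26.0
tool_pos: [0.5308, 0.122, 0.1867]
eef_rot: [1.0, -0.0, 0.0, -0.0]
contact_force: [0.3, 1.0, -3.4]
opening: 0.084
finger_force: 54.4
```

Run:
```python
from h import *
s=r.get_state();print(s['contact_force'],s['moment'],s['tool_pos'])
for c in('top','scene'): snap(c)
for c in('top','scene'):
  for n in ['pan_deep','pan_mid','pan_shallow','felt_middle']:
    print(c,n,[(np.array(d['position']),round(d['p'],2)) for d in models.place_of(c,n) if .4<d['position'][0]<.6])
```

```text
[ 0.2648  1.0007 -3.4183] [-0.1177 -0.0171  0.0023] [0.5308 0.122  0.1867]
top pan_deep []
top pan_mid [(array([0.5293, 0.1739, 0.1134]), 0.66), (array([ 0.5998, -0.3693, -0.0006]), 0.31)]
top pan_shallow [(array([ 0.5059, -0.1753,  0.0012]), 0.89)]
top felt_middle [(array([0.5144, 0.0024, 0.0024]), 0.79), (array([0.5275, 0.1834, 0.003 ]), 0.72)]
scene pan_deep [(array([0.5284, 0.1678, 0.0011]), 0.63), (array([ 0.5059,  0.0019, -0.0005]), 0.62)]
scene pan_mid [(array([0.5307, 0.1719, 0.1121]), 0.6)]
scene pan_shallow [(array([ 0.5031, -0.1772,  0.0017]), 0.98)]
scene felt_middle [(array([ 0.5058,  0.0008, -0.0019]), 0.93)]
```

>>> jog_arm:
  turn:
    - [0,0,0]
    - [0,0,0]
    - [0,0,0]
    - [0,0,0]
    - [0,0,0]
    - [0,0,0]
    - [0,0,0]
    - [0,0,0]
    - [0,0,0]
    - [0,0,0]
    - [0,0,0]
    - [0,0,0]
    - [0,0,0]
    - [0,0,0]
    - [0,0,0]
    - [0,0,0]
    - [0,0,0]
    - [0,0,0]
    - [0,0,0]
  translation:
    - [0,0.006,-0.005]
    - [-0.002,0.018,-0.008]
    - [-0.005,0.036,-0.008]
    - [-0.008,0.06,-0.008]
    - [-0.011,0.085,-0.008]
    - [-0.014,0.11,-0.008]
    - [-0.017,0.135,-0.006]
    - [-0.019,0.155,0]
    - [-0.019,0.168,0.01]
    - [-0.019,0.174,0.03]
    - [-0.019,0.175,0.055]
    - [-0.019,0.175,0.078]
    - [-0.019,0.175,0.095]
    - [-0.019,0.175,0.104]
    - [-0.019,0.175,0.108]
    - [-0.019,0.175,0.111]
    - [-0.019,0.175,0.114]
    - [-0.019,0.175,0.117]
    - [-0.019,0.175,0.117]
  grip: [1,1,1,1,1,1,1,1,1,1,1,1,1,1,1,1,1,1,1]

```text
clock: 28.88
tool_pos: [0.5114, -0.0543, 0.0707]
eef_rot: [1.0, -0.0, 0.0, 0.001]
contact_force: [-3.7, -4.1, 23.2]
opening: 0.096
finger_force: 56.3
```

Run:
```python
from h import *
s=r.get_state();print(s['contact_force'],s['moment'],s['tool_pos'])
for c in('top','scene'): snap(c)
for c in('top','scene'):
  for n in ['pan_deep','pan_mid','pan_shallow']:
    print(c,n,[(np.array(d['position']),round(d['p'],2)) for d in models.place_of(c,n) if .4<d['position'][0]<.6])
```

```text
[-3.7227 -4.141  23.2033] [-0.4192  0.7539  0.0998] [ 0.5114 -0.0543  0.0707]
top pan_deep [(array([ 0.527 ,  0.1725, -0.0017]), 0.85)]
top pan_mid [(array([ 0.5041,  0.0028, -0.0005]), 0.73), (array([ 0.5031, -0.1746, -0.0008]), 0.34)]
top pan_shallow [(array([ 0.5062, -0.1756,  0.0004]), 0.86), (array([0.5272, 0.1716, 0.0002]), 0.71)]
scene pan_deep [(array([ 0.5306,  0.1704, -0.0008]), 0.81)]
scene pan_mid [(array([0.5093, 0.0012, 0.0024]), 0.92), (array([0.4427, 0.3994, 0.0003]), 0.61)]
scene pan_shallow [(array([ 0.5035, -0.1794, -0.0015]), 0.61)]
```

>>> jog_arm:
  turn:
    - [0,0,0]
    - [0,0,0]
    - [0,0,0]
    - [0,0,0]
    - [0,0,0]
    - [0,0,0]
    - [0,0,0]
    - [0,0,0]
    - [0,0,0]
    - [0,0,0]
    - [0,0,0]
  translation:
    - [0,0,-0.002]
    - [0,0,-0.002]
    - [0,0,-0.002]
    - [0,0,-0.002]
    - [0,0,-0.002]
    - [0,0,-0.03]
    - [0,0,-0.08]
    - [-0.02,0,-0.13]
    - [-0.06,0,-0.18]
    - [-0.07,0,-0.2]
    - [-0.07,0,-0.2]
  grip: [1,0.85,0.7,0.5,0.4,0.4,0.4,0.4,0.4,0.4,0.4]

```text
clock: 30.65
tool_pos: [0.4413, -0.0535, 0.2697]
eef_rot: [1.0, -0.0, 0.001, 0.0]
contact_force: [-0.5, 0.2, 0.8]
opening: 0.602
finger_force: 0.0
```

Run:
```python
from h import *
for c in('top','scene','wrist'): im,_=snap(c,c+'9.png')
for c in('top','scene','wrist'):
  for n in ['pan_deep','pan_mid','pan_shallow','felt_left','felt_middle','felt_right','jar','lid','hammer']:
    print(c,n,[(np.array(d['position']),round(d['p'],2)) for d in models.place_of(c,n) if .4<d['position'][0]<.65])
```

```text
top pan_deep [(array([ 0.5258,  0.1705, -0.001 ]), 0.67)]
top pan_mid [(array([ 0.6285, -0.5697,  0.0005]), 0.63), (array([0.5065, 0.0021, 0.0009]), 0.52)]
top pan_shallow [(array([ 0.5024, -0.177 ,  0.0037]), 0.88)]
top felt_left [(array([0.5248, 0.1837, 0.0018]), 0.56), (array([ 0.5049,  0.0023, -0.0015]), 0.5)]
top felt_middle [(array([0.5094, 0.005 , 0.0014]), 0.25)]
top felt_right [(array([ 0.5028, -0.1756,  0.0031]), 0.67)]
top jar [(array([0.4465, 0.4001, 0.0009]), 0.63)]
top lid [(array([ 0.568 ,  0.3983, -0.0024]), 0.6)]
top hammer [(array([ 0.6004, -0.368 ,  0.0014]), 0.78)]
scene pan_deep [(array([ 0.5298,  0.1693, -0.0013]), 0.79)]
scene pan_mid [(array([ 0.6282, -0.5725, -0.0017]), 0.91), (array([0.5094, 0.0026, 0.0036]), 0.88)]
scene pan_shallow [(array([ 0.5039, -0.1803, -0.0006]), 0.93)]
scene felt_left [(array([0.5204, 0.1815, 0.0027]), 0.85), (array([ 0.5055, -0.1772, -0.002 ]), 0.69), (array([ 0.593 , -0.3736,  0.0033]), 0.52)]
scene felt_middle [(array([ 0.4089, -0.3856, -0.0027]), 0.35)]
scene felt_right []
scene jar [(array([ 0.442 ,  0.3957, -0.0029]), 0.73)]
scene lid [(array([ 0.5705,  0.4007, -0.0021]), 0.67)]
scene hammer [(array([ 0.5933, -0.3721, -0.0006]), 0.82)]
wrist pan_deep [(array([ 0.5244,  0.1688, -0.0032]), 0.77)]
wrist pan_mid [(array([0.5073, 0.005 , 0.0012]), 0.69)]
wrist pan_shallow []
wrist felt_left [(array([ 0.508 ,  0.0052, -0.0011]), 0.42), (array([ 0.5067, -0.1763,  0.0019]), 0.24)]
wrist felt_middle []
wrist felt_right [(array([0.5083, 0.0052, 0.0034]), 0.22)]
wrist jar [(array([ 0.4075, -0.381 , -0.0015]), 0.7)]
wrist lid []
wrist hammer []
```

View pics/scene9.png

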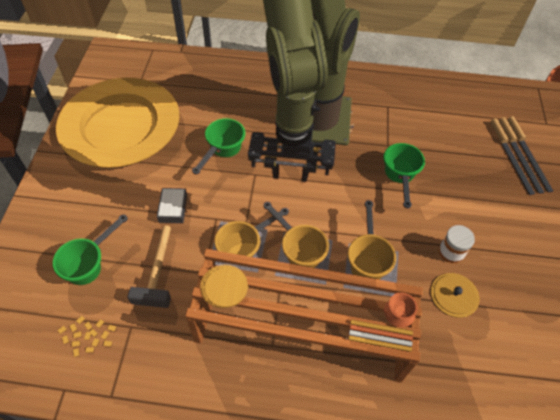

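All three pans stand upright on their felts, at about (237,241), (305,246) and (372,256). The largest offset is the deep pan's, about 15 mm, and the bystanders haven't moved, so I'm handing in.

```bash
python3 -c "
from plant import r
print(r.finish_job())"
```

```text
the job is handed in; nothing more can be done
None
```

The job is handed in at about 31 s of the 64 s allowed, verdict not shown: the nest was pulled out and worked apart, and by the last camera readings the pans stand upright on their felts (deep left about 15 mm off centre, middle and shallow within about 6 mm), with the lid, hammer and jar unmoved.

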